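Crimp the ferrule on a sharpening-guide rod

ROBOT

A 6-joint arm with a two-finger parallel gripper is mounted at the origin on the work surface. World frame = base frame: x ahead of the robot, y to its left, z up, the work surface at z = 0. Lengths are in m, angles in rad, forces in N, time in s.
With the tool pointing down it reaches from about 0.35 to 0.85 m from the base axis. Payload 8.1 kg.
Tool frame: the origin (TCP) lies on the centre line of the jaws, within the pads' length; the fingertips stand 19 mm ahead of it and the grasp point (between the pads) is the TCP (r.nose_length is the distance from the TCP to the fingertips, in m); z points along the fingers, y is the direction in which the jaws open and shut (so a half turn about z gives the same grasp; the last joint's range is limited). The gripper opens to 85 mm and grips with 20 to 120 N. Pads are 22 mm wide; open, the fingers measure 114 mm over their backs; the gripper's body (76 mm by 85 mm) begins 54 mm behind the grasp point. The pads swing forward as they close: fully open they stand 13 mm farther back than shut.
Start: joints at [1.128, 0.13, 1.488, -0, 1.523, -0.085], TCP at [0.21, 0.562, 0.25] pointing down, gripper open.
Joint ranges: [-2.96, 2.96], [-0.89, 2.26], [0.02, 2.5], [-1.34, 4.48], [0, 2.73], [-2.66, 2.66]. Speed limits (rad/s): [2.39, 2.39, 2.79, 3.14, 3.14, 3.14].

INTERFACE

Orientations are given as a rotation vector (axis times angle).
In Python, from cell import r, vision, finder gives the robot as it stands. Calls block until the motion is done:
- r.reach(position, orientation): joint-space move of the TCP to a pose.
- r.move_linear(position, rotation=None, feed=0.15, threshold=None): straight line of the TCP; rotation=None keeps the orientation; feed is the mean speed in m/s. With threshold (N) it stops when the force on the tool has changed by that much, and returns True; else False.
- r.goto_joints(angles): joint-space move.
- r.gripper_open() and r.gripper_close(effort=None): open the fingers fully, or close them until they stop; effort is the grip in N (None keeps the last).
- r.sleep(seconds).
- r.inverse_kinematics(position, orientation): joint angles nearest the present ones, or None.
- r.sense(): the state.
- vision.capture(name): name is "scene" or "top"; returns a dict with "pixels" (384x512x3 uint8, red, green, blue), "depth" (384x512 float32, m along the optical axis (not along the pixel's ray), 0 where there is no reading), "fovy" (degrees; the focal length in pixels is half the picture's height over the tangent of half this angle, whatever the lens; pixels are square), "cx", "cy" (the principal point, pixels), "dist" ([k1, k2, p1, p2, k3] as OpenCV has them; the pictures are not rectified), "R" (3x3) and "t" (3): a world point X has camera coordinates R X + t. Camera axes: x right, y down, z forward; pixel columns grow to the right and rows downward; lengths in m; the calibration is good to about 2 mm. A picture is of the moment at which its call begins.
A pose or a line that the arm cannot do raises r.IKError and nothing moves.
- r.job_done(): hands the job in, once; it reports no verdict.
Trained networks look in the newest picture that a camera, given by its name, has taken for a name from the list of things; names that differ only in an ending like _2 or _b are one class to them, and where a whole thing is asked for, a point or a joint stands for the part that bears it (a point fixed in the world has none). Each returns a list of dicts, best first, with "p" (0 to 1); they miss things now and then, are a little off and sometimes report something else, mostly with a low value. They report only what shows in the picture. A call takes as long as a camera call. They do not tell look-alikes from the thing itself.
- finder.recognise(camera, thing): "at" ([x, y, z] in m, in the coordinates of the camera as it stood for that picture, good to about 4 mm: the middle of the surface that is visible of it).
- finder.trace(camera, thing): "pixels" (384x512 bool, what is visible of it).
- finder.landmark_of(camera, thing): "at" ([x, y, z] in m, in the coordinates of the camera as it stood for that picture, good to about 4 mm: a listed point, or the origin of a listed thing).
The state is a dict: "clock": time; "joint_pos": joint angles; "dq": joint speeds; "joint_torque": joint torques, N m; "tcp_pos": TCP position; "eef_rot": TCP orientation; "contact_force": force on the tool from outside, world axes, zero at the start; "ft_torque": the same for the moment, N m; "finger_gap": opening from 0.0 (shut) to 1.0 (fully open).
Only numpy, scipy, OpenCV 4.12 (cv2) and the standard library are available. Lean on these libraries where they do the work, as an engineer would, in place of code of your own. Each camera call takes 0.05 s, during which the arm holds its last target.

TASK

Take the rod that has the thicker ferrule on its end from the wooden rest and push it, ferrule first, through the guide eye of the bench crimper until its tip butts against the stop, and let go so that it lies in the vee of the anvil. Then squeeze the crimper's sprung trigger fully against the fixed grip, hold it a moment, and let it spring back, leaving the rod where it is. Leave the plain rod and the other things on the bench alone.

Things in the scene. Friction and masses are not known exactly. Their poses are not given: they have to be found in the camera images.
- press: bench crimper fixed to the bench, grey and steel, base plate 90 x 220 x 15 mm. Origin on the bench under the anvil's middle; z up; the rod is fed in along +y. Along y (mm): eye plate -85 to -75 (50 wide in x, top at z 81), vee anvil -20 to 18, stop face 22, then trigger and grip. A head block (34 wide, y -20 to 82, z 74 to 96) overhangs the anvil; only trigger and grip stand higher
- eye (a point): centre of the round hole of the guide eye, 26 mm across, in a plate 10 mm thick, 55 mm above the bench; its axes are those of press and the hole's axis is y
- anvil (a point): middle of the anvil's 90 degree vee, open on top, on the line where the ferrule's axis lies: x 0, y 0, z 48 mm of press, axes as press. Above it is a round steel ram 18 mm across, foot at z 70 mm, which the trigger drives 10.5 mm down to just above the ferrule
- stop (a point): where the centre of the rod's tip lies when the rod is fully home: on the stop face, at x 0, y 22, z 48 mm of press, axes as press. The rod then lies level, on the bottom of the eye and in the vee; let go at the height of the eye's centre it settles 7 mm down
- grip_back (a point): point on the back face (+y of press) of the fixed black grip, at the height to pinch, 163 mm above the bench and on the grip's mid-plane. The grip is a post 22 mm deep (y 60 to 82), 28 mm wide (x), its top at z 185 mm
- trigger_face (a point): point on the front (-y) face of the aluminium trigger blade, 75 mm from its hinge, at pinch height (z 160 mm released, 163 squeezed). Blade 22 wide (x), 10 thick, 92 mm long, upright, hinged at its lower end (y 50, z 88 of press), top at z 178, on the -y side of the fixed grip. From this face to the grip's back: 53 mm released, 37 mm squeezed
- trigger (a joint): angle of the trigger: 0 released (leaning 0.22 rad away from the grip), 0.22 rad at its stop, fully squeezed. Its spring needs about 4 N at the pinch height to start and 10 N at full squeeze, and returns it by itself
- rod: aluminium rod 12 mm across, 180 mm long, with a steel ferrule 20 mm across, 35 mm long on its +y end, about 80 g, balancing at y 10. Origin mid-length on its axis, y towards the ferrule; it may roll, so x and z can point anywhere. It starts in a groove of the rest, axis 43 mm above the bench, both ends jutting out 55 mm; the bare tail (y -90 to -40) is free
- rod_tip (a point): centre of the ferrule's end face, the +y end of the rod, 90 mm from the origin of rod
- plain_rod: plain aluminium rod 12 mm across and 180 mm long without ferrule, in the other groove of the rest, to be left alone. Origin at its middle, y along it
- rest: wooden block 150 x 70 x 46 mm with two open grooves 14 mm wide and 9 mm deep along its y, 80 mm apart (x -40 and +40 mm); origin under its middle. Either rod may lie in either groove, both with their +y end towards the rest's +y. Heavy, stays put
- oil_bottle: white plastic bottle, 50 mm across, 120 mm tall, bystander; origin under its middle
- handle_block: dark wooden handle blank 40 x 120 x 30 mm, bystander; origin under its middle
- screwdriver: black-handled screwdriver 180 mm long lying on the bench, bystander; x along it towards the tip
There are look-alikes about, which are no part of the job. Leave any purple or yellow look-alike of the rod alone.

How it is judged:
On the way, in this order (a step that is already met when the one before it is completed fails the run):
1. the ferruled rod is through the eye and lies home in the anvil, tip at the stop (distance between rod_tip and stop below 0.009 m and angle between the y axis of rod and the y axis of press, either way round below 0.1 rad), for 0.2 s.
2. the trigger is fully squeezed with the rod home (all of step 1 and value of joint trigger above 0.195 rad), for 0.15 s.
3. the trigger has sprung back (value of joint trigger below 0.03 rad), for 0.1 s.
At the end, for the whole second after the job is handed in: The ferruled rod lies at rest through the eye with its tip within 9 mm of the stop point and its axis within 0.1 rad of the crimper's, after the trigger was squeezed past 0.195 rad for 0.15 s with the rod home; the trigger is back below 0.03 rad (all of step 1 and value of joint trigger below 0.03 rad and linear speed of rod below 0.02 m/s); the robot touches nothing.
It fails at once if the plain rod is moved more than 30 mm (distance of plain_rod from where it was at the start of the episode above 0.03 m).
It fails at once if a bystander is moved more than 40 mm (distance of any of oil_bottle, handle_block, screwdriver from where it was at the start of the episode above 0.04 m).
It also fails if it takes over 56 s, if anything falls off the work surface, if the arm or the gripper's body presses on something with over 40 N, if the wrist force passes 120 N, or if a joint passes its speed limit or range.

## Working session

There is one attempt and no reset: what is moved stays moved. The work goes in short steps, each a Python script; the robot and the scene stay as the last script left them, time stands still between calls to the robot, and variables do not carry over. Pictures are saved under pics/ and viewed, and the job is handed in when it is done.

```bash
ls; mkdir -p pics; cat > h.py <<'E'
import numpy as np, cv2
from scipy.spatial.transform import Rotation as Ro
from cell import r, vision, finder
def cap(n,f=None):
    c=vision.capture(n)
    if f: cv2.imwrite('pics/'+f,c['pixels'][:,:,::-1])
    return c
def w(c,p): return np.array(c['R']).T@(np.array(p)-np.array(c['t']))
def K(c):
    f=192/np.tan(np.radians(c['fovy'])/2); return np.array([[f,0,c['cx']],[0,f,c['cy']],[0,0,1]])
def proj(c,X):
    p,_=cv2.projectPoints(np.array(X,float).reshape(-1,1,3),cv2.Rodrigues(np.array(c['R']))[0],np.array(c['t'],float),K(c),np.array(c['dist'],float)); return p[:,0]
def cloud(c):
    v,u=np.mgrid[0:384,0:512]
    n=cv2.undistortPoints(np.stack([u,v],-1).reshape(-1,1,2).astype(float),K(c),np.array(c['dist'],float)).reshape(384,512,2)
    d=c['depth'].astype(float)
    P=np.dstack([n*d[...,None],d])
    W=(P-np.array(c['t']))@np.array(c['R']); W[d<=0]=np.nan
    return W
E
python3 - <<'E'
from h import *
for n in('scene','top'):
    c=cap(n,n+'0.png'); print(n,c['fovy'],np.round(-np.array(c['R']).T@c['t'],3))
    for t in ['press','eye','anvil','stop','grip_back','trigger_face','rod','rod_tip','plain_rod','rest','oil_bottle','handle_block','screwdriver']:
        for d in finder.landmark_of(n,t)[:4]:
            X=w(c,d['at']); print(t,round(d['p'],2),X.round(4),proj(c,X).round(0))
print(r.sense())
E
```

```text
pics
scene 46.12030471081307 [1.003 0.613 0.924]
press 0.58 [0.5103 0.1614 0.001 ] [[316. 284.]]
eye 0.72 [0.5206 0.0869 0.0589] [[296. 251.]]
eye 0.47 [ 0.5182 -0.1765  0.0437] [[239. 194.]]
anvil 0.89 [0.513  0.165  0.0491] [[318. 274.]]
stop 0.76 [0.5069 0.1814 0.0476] [[325. 277.]]
grip_back 0.79 [0.5012 0.2471 0.1621] [[353. 265.]]
grip_back 0.47 [0.5129 0.1584 0.0019] [[315. 283.]]
trigger_face 0.6 [0.51  0.195 0.159] [[333. 252.]]
rod 0.66 [ 0.5181 -0.5127  0.0074] [[186. 144.]]
rod 0.57 [ 0.345  -0.0699  0.009 ] [[310. 201.]]
rod 0.54 [ 0.2832 -0.3274  0.0086] [[275. 148.]]
rod_tip 0.91 [0.2183 0.2195 0.0119] [[415. 245.]]
rod_tip 0.69 [ 0.3486 -0.1602  0.0133] [[290. 183.]]
rod_tip 0.55 [ 0.7421 -0.2839 -0.0017] [[154. 214.]]
rod_tip 0.54 [ 0.1948 -0.3196  0.0138] [[298. 139.]]
plain_rod 0.69 [ 0.4373 -0.2638  0.0416] [[246. 168.]]
rest 0.92 [ 0.4763 -0.2639  0.0005] [[236. 182.]]
oil_bottle 0.91 [ 0.7924 -0.0117  0.001 ] [[182. 288.]]
handle_block 0.79 [ 0.7483  0.0952 -0.0029] [[220. 312.]]
screwdriver 0.92 [ 0.7392 -0.2845 -0.0039] [[155. 214.]]
screwdriver 0.5 [0.511  0.
[... 1118 characters left out ...]
98 -0.2832 -0.0024] [[335. 129.]]
{'clock': 1.4, 'joint_pos': array([ 1.12763335e+00,  1.30390619e-01,  1.48818748e+00,  9.70740015e-06,
        1.52300512e+00, -8.53964618e-02]), 'dq': array([-0.00038145,  0.00127483,  0.00040511, -0.00146055,  0.000381  ,
        0.00355453]), 'joint_torque': array([-2.20243714e-05, -5.69330835e+01, -5.00839055e+01, -3.12326601e-04,
        1.80038031e-03,  4.22340392e-06]), 'tcp_pos': array([0.21008768, 0.56202678, 0.25030471]), 'eef_rot': array([-5.58985472e-01, -3.09145537e+00, -1.82840130e-05]), 'contact_force': array([-0.32551097,  0.445437  ,  0.25688115]), 'ft_torque': array([-0.05014278,  0.02411225,  0.01602931]), 'finger_gap': 1.0010603144192785}
```

```bash
python3 - <<'E'
import cv2
a=cv2.imread('pics/scene0.png');b=cv2.imread('pics/top0.png')
cv2.imwrite('pics/a.png',cv2.resize(a,(768,576),interpolation=3));cv2.imwrite('pics/b.png',cv2.resize(b,(768,576),interpolation=3))
x=cv2.resize(a[140:240,190:300],None,fx=5,fy=5,interpolation=3);cv2.imwrite('pics/c.png',x)
x=cv2.resize(b[160:250,270:390],None,fx=6,fy=6,interpolation=3);cv2.imwrite('pics/d.png',x)
E
```

```text
(no output)
```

View pics/a.png

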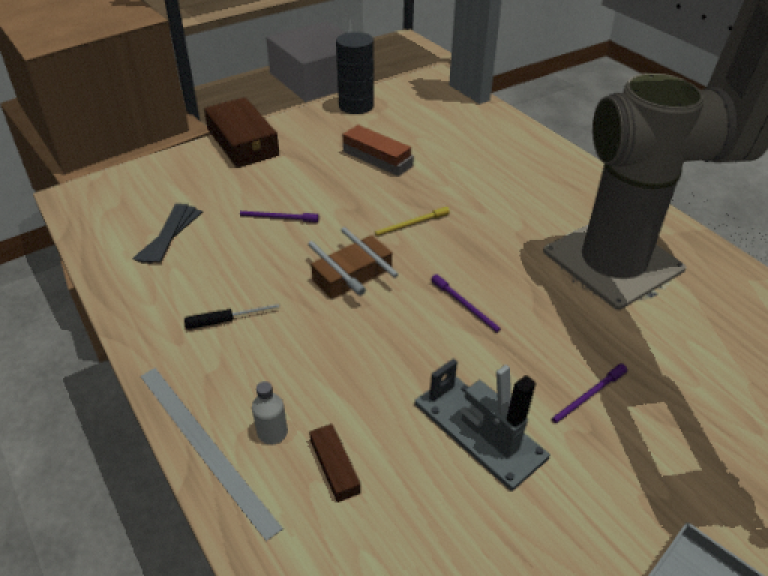

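View pics/b.png

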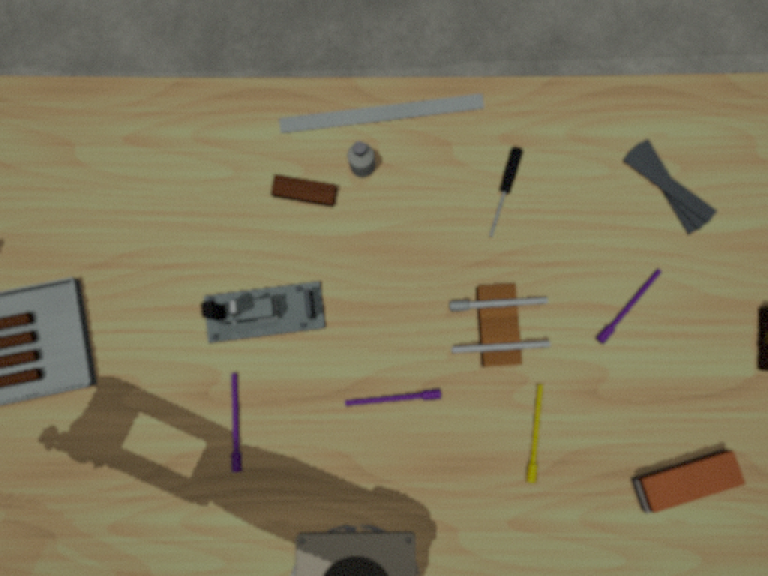

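View pics/d.png

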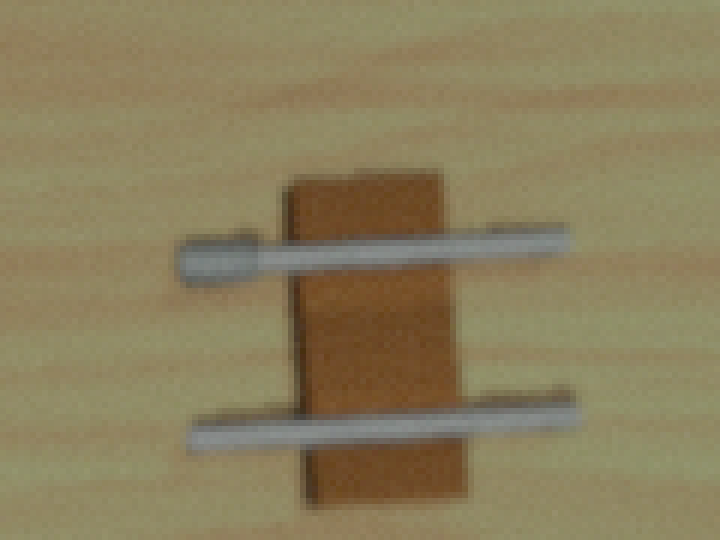

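The candidates, in top-picture pixels (512 px frame):
- Silver ferruled rod in the rest, at (333,202).
- Plain rod in the rest, at (333,230).
- Purple look-alikes at (419,202), (262,265) and (156,280).
- Yellow look-alike at (355,290).

I choose (333,202). The crop shows it is silver, lies in the rest, and has a thick end at its left (+y) tip. Next I'll take precise measurements.

```bash
cat > m.py <<'E'
from h import *
def rect(P,lo,hi,name,box):
    s=P[np.isfinite(P[...,0])]
    m=(s[:,2]>lo)&(s[:,2]<hi)&(s[:,0]>box[0])&(s[:,0]<box[1])&(s[:,1]>box[2])&(s[:,1]<box[3])
    q=s[m]
    if len(q)<10: print(name,len(q));return
    (cx,cy),(a,b),t=cv2.minAreaRect((q[:,:2]*1000).astype(np.float32))
    print(name,len(q),'c',round(cx,1),round(cy,1),'size',round(a,1),round(b,1),'ang',round(t,1),'mean',(q.mean(0)*1000).round(1))
E
python3 - <<'E'
from m import *
for n in('top','scene'):
    c=cap(n); P=cloud(c); print(n)
    B=(.42,.60,.02,.32)
    rect(P,-.005,.005,'bench',B)
    rect(P,.010,.020,'base',B)
    rect(P,.076,.086,'eyetop',(.42,.6,.05,.11))
    rect(P,.091,.101,'head',B)
    rect(P,.180,.190,'grip',B)
    rect(P,.03,.06,'rod',(.49,.56,-.38,-.15))
    rect(P,.042,.06,'rodtop',(.49,.56,-.38,-.15))
    rect(P,.042,.06,'plaintop',(.40,.47,-.38,-.15))
    for t in('rod','plain_rod','eye','press'):
        for d in finder.trace(n,t)[:3]:
            m=d['pixels']; q=P[m]; q=q[np.isfinite(q[:,0])]
            print(t,round(d['p'],2),m.sum(),np.median(q,0).round(4))
E
```

```text
top
bench 3840 c 510.2 170.4 size 299.2 179.7 ang 89.9 mean [ 5.060e+02  1.665e+02 -1.000e-01]
base 1540 c 512.9 174.1 size 90.1 222.2 ang 7.1 mean [510.6 162.9  14.9]
eyetop 74 c 524.5 83.7 size 49.8 10.0 ang 8.1 mean [524.1  83.6  80.7]
head 354 c 509.0 191.0 size 42.7 98.9 ang 2.7 mean [510.5 182.4  95.7]
grip 109 c 508.8 218.5 size 27.1 53.5 ang 14.6 mean [505.1 231.6 184.2]
rod 847 c 524.8 -263.4 size 69.5 177.8 ang 0.1 mean [ 524.4 -259.1   46.3]
rodtop 780 c 524.7 -263.4 size 69.2 177.8 ang 0.5 mean [ 524.5 -259.4   46.9]
plaintop 670 c 438.0 -265.8 size 178.7 60.1 ang 89.9 mean [ 440.8 -266.1   47. ]
rod 0.89 310 [0.3032 0.222  0.0134]
rod 0.86 330 [ 0.5232 -0.2441  0.048 ]
rod 0.58 321 [ 0.2708 -0.3289  0.0137]
plain_rod 0.8 305 [ 0.4436 -0.2557  0.0473]
eye 0.59 2605 [0.5074 0.1668 0.0166]
press 0.7 2502 [0.5074 0.1697 0.0169]
scene
bench 3769 c 510.0 170.0 size 179.9 300.0 ang 0.0 mean [5.295e+02 1.973e+02 4.000e-01]
base 1736 c 511.4 173.0 size 93.2 222.7 ang 6.9 mean [522.9 187.9  15.3]
eyetop 91 c 521.3 82.6 size 51.9 13.2 ang 7.1 mean [522.5  84.3  81.4]
head 400 c 510.4 195.1 size 37.7 103.8 ang 4.3 mean [514.3 187.   95.8]
grip 110 c 503.6 219.6 size 28.0 52.9 ang 1.8 mean [505.1 234.6 184.4]
rod 606 c 523.3 -261.7 size 67.4 182.8 ang 1.9 mean [ 524.7 -250.5   44.9]
rodtop 501 c 523.2 -260.7 size 67.4 179.7 ang 2.2 mean [ 523.  -253.4   46.6]
plaintop 431 c 436.5 -261.9 size 66.9 180.5 ang 0.2 mean [ 438.8 -261.5   46.1]
rod 0.8 347 [0.2987 0.2267 0.0125]
rod 0.65 225 [ 0.51   -0.5043  0.0122]
rod 0.59 169 [ 0.2536 -0.3245  0.0119]
plain_rod 0.53 131 [ 0.4412 -0.2344  0.047 ]
eye 0.72 4194 [0.5187 0.2018 0.0234]
press 0.76 4103 [0.5189 0.2012 0.0228]
```

```bash
python3 - <<'E'
from m import *
for n in('top','scene'):
    c=cap(n); P=cloud(c).reshape(-1,3); P=P[np.isfinite(P[:,0])]
    for nm,xl,xh in(('rod',.5,.55),('plain',.42,.46)):
        m=(P[:,0]>xl)&(P[:,0]<xh)&(P[:,1]>-.38)&(P[:,1]<-.15)&(P[:,2]>.034)&(P[:,2]<.06)
        q=P[m]; out=(q[:,1]<-.305)|(q[:,1]>-.225); q=q[out]
        k=np.polyfit(q[:,1],q[:,0],1); 
        for _ in range(3):
            e=q[:,0]-np.polyval(k,q[:,1]); g=abs(e)<.012; k=np.polyfit(q[g,1],q[g,0],1)
        t=q[:,1]<-.305
        print(n,nm,k.round(4),q[:,1].min().round(4),q[:,1].max().round(4),'tail mean',q[t].mean(0).round(4),'tip',q[~t].mean(0).round(4),'ztop',np.percentile(q[t][:,2],95),np.percentile(q[~t][:,2],95))
# IK check
yaw=.12
E
```

```text
top rod [-0.0607  0.5082] -0.3511 -0.1745 tail mean [ 0.5282 -0.3287  0.0477] tip [ 0.5201 -0.1955  0.0497] ztop 0.052439644564225216 0.05528292020843347
top plain [-0.0608  0.4285] -0.3553 -0.1764 tail mean [ 0.4485 -0.3302  0.047 ] tip [ 0.4406 -0.2001  0.0479] ztop 0.05199007702964367 0.05253763576116287
scene rod [-0.0529  0.509 ] -0.3502 -0.1695 tail mean [ 0.5263 -0.3285  0.0472] tip [ 0.5221 -0.1954  0.0466] ztop 0.0502864177942199 0.05303768084814593
scene plain [-0.0629  0.4258] -0.352 -0.1727 tail mean [ 0.4464 -0.3284  0.0469] tip [ 0.4381 -0.196   0.0458] ztop 0.05244147338106163 0.04982179697847498
```

```bash
cat >> h.py <<'E'
def ori(yaw,flip=False):
    # tool z down, tool x along direction yaw(+90deg, i.e. body y axis of a thing with that yaw); jaws along thing x
    d=np.array([-np.sin(yaw),np.cos(yaw),0])*(-1 if flip else 1); z=np.array([0,0,-1.]); y=np.cross(z,d)
    return Ro.from_matrix(np.column_stack([d,y,z])).as_rotvec()
PO=np.array([.514,.163]); PY=.1235
def press(x,y,z,o=None):
    o=PO if o is None else o
    c,s=np.cos(PY),np.sin(PY); return np.array([o[0]+c*x-s*y,o[1]+s*x+c*y,z])
E
python3 - <<'E'
from h import *
g=np.array([.5079+.06*.330,-.330,.043])
for f in(0,1):
    print(f,[None if (q:=r.inverse_kinematics(p,o)) is None else q.round(2) for p,o in((g,ori(.06,f)),(press(0,-136,55)/[1,1,1] if 0 else press(0,-.136,.055),ori(PY,f)),(press(0,.06,.163),ori(PY-np.pi/2,f)))])
E
```

```text
0 [array([-0.64,  0.37,  1.6 , -0.  ,  1.17, -0.7 ]), array([-0.04,  0.13,  1.86, -0.  ,  1.15, -0.17]), array([ 0.32,  0.06,  1.72, -0.  ,  1.36,  1.77])]
1 [array([-0.64,  0.37,  1.6 , -0.  ,  1.17,  2.44]), None, array([ 0.32,  0.06,  1.72,  0.  ,  1.36, -1.37])]
```

```bash
python3 - <<'E'
from h import *
o=ori(.06); g=np.array([.5079+.06*.330,-.330,.043])
p=r.sense()['tcp_pos']
r.move_linear(p+[0,0,.06],feed=.2)
r.reach(g+[0,0,.15],o)
r.move_linear(g+[0,0,.06],o,feed=.2)
c=cap('top','pre.png'); cap('scene','pres.png')
s=r.sense();print(s['clock'],s['tcp_pos'],s['contact_force'])
a=cv2.imread('pics/pre.png')[150:260,270:400];b=cv2.imread('pics/pres.png')[100:220,170:312]
cv2.imwrite('pics/pre2.png',np.hstack([cv2.resize(a,(400,400)),cv2.resize(b,(400,400))]))
E
```

```text
6.4833 [ 0.52904522 -0.33087858  0.10544214] [ 0.30384509  0.52042532 -0.38329889]
```

View pics/pre2.png

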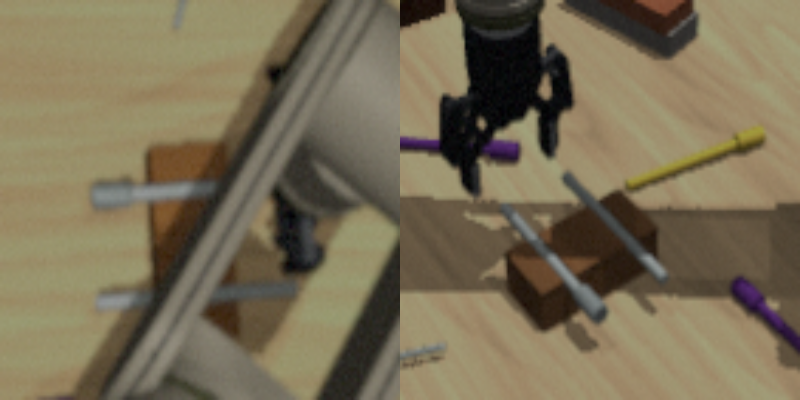

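The jaws straddle the tail of the ferruled rod, which sits at about (510,210) in the right-hand crop. The plain rod is clear, so I'll descend, grip and lift.

```bash
python3 - <<'E'
from h import *
o=ori(.06); g=np.array([.5079+.06*.330,-.330,.043])
print(r.move_linear(g,o,feed=.1,threshold=15)); r.sleep(.2)
s=r.sense();print(s['clock'],s['tcp_pos'],s['contact_force'])
r.gripper_close(80)
s=r.sense();print(s['tcp_pos'],s['contact_force'],s['finger_gap'])
r.move_linear(g+[0,0,.08],o,feed=.15)
p=press(0,-.268,.055+.0); p[2]=.12
r.move_linear(p,ori(PY),feed=.2); 
p[2]=.055; r.move_linear(p,ori(PY),feed=.15); r.sleep(.2)
s=r.sense();print(s['clock'],s['tcp_pos'],p,s['contact_force'],s['finger_gap'])
cap('top','h.png'); cap('scene','hs.png')
a=cv2.imread('pics/h.png')[140:260,140:330];b=cv2.imread('pics/hs.png')[150:310,200:370]
cv2.imwrite('pics/h2.png',np.hstack([cv2.resize(a,(400,300)),cv2.resize(b,(320,300))]))
E
```

```text
False
7.4333 [ 0.52833461 -0.33046696  0.04405793] [-0.22815801 -0.13803214 -1.18953343]
[ 0.52768656 -0.3299987   0.04305281] [-0.36146719  0.2359355   0.71740894] 0.10937504128920086
10.8833 [ 0.54814531 -0.10334233  0.05654617] [ 0.54701393 -0.10295879  0.055     ] [ 0.04552629  0.42852368 -0.26195723] 0.11102491180277797
```

View pics/h2.png

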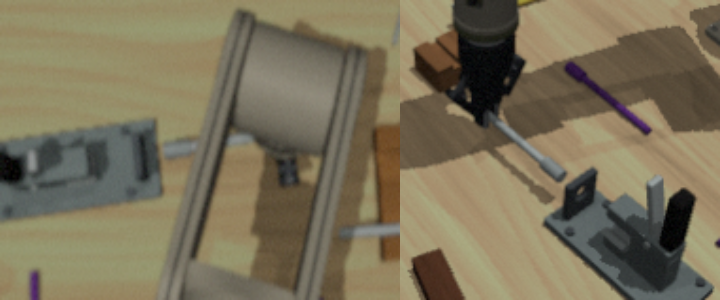

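The rod is held. Its ferrule is just in front of the eye plate, at about (560,170) in the right-hand crop. Now I'll measure the ferrule relative to the eye plate.

```bash
cat > q.py <<'E'
from h import *
def meas(extra=0):
    s=r.sense();print(s['clock'],s['tcp_pos'])
    for n in('top','scene'):
        c=cap(n); W=cloud(c); P=W.reshape(-1,3)
        L=P-np.array([*PO,0]); cc,ss=np.cos(PY),np.sin(PY)
        L=np.column_stack([cc*L[:,0]+ss*L[:,1],-ss*L[:,0]+cc*L[:,1],L[:,2]])*1000
        L=L[np.isfinite(L[:,0])]
        e=L[(abs(L[:,0])<35)&(L[:,1]>-90)&(L[:,1]<-70)&(L[:,2]>76)&(L[:,2]<86)]
        R=L[(abs(L[:,0])<25)&(L[:,1]>-200)&(L[:,1]<-92)&(L[:,2]>35)&(L[:,2]<80)]
        print(n,'eye x',np.percentile(e[:,0],[2,98]).round(1),'y',np.percentile(e[:,1],[2,98]).round(1),'z',e[:,2].mean().round(1))
        if len(R)<10: print('no rod');continue
        tip=R[:,1].max()
        f=R[(R[:,1]>tip-32)&(R[:,1]<tip-2)]; b=R[(R[:,1]<tip-40)]
        k=np.polyfit(f[:,1],f[:,0],1)
        print('  tip y',tip.round(1),'ferr n',len(f),'x mid',np.mean(np.percentile(f[:,0],[3,97])).round(1),'mean',f.mean(0).round(1),'z95',np.percentile(f[:,2],[50,90,97]).round(1),'shaft n',len(b),b.mean(0).round(1) if len(b) else '', np.percentile(b[:,2],[90,97]).round(1) if len(b) else '')
        # cylinder fit
        from scipy.optimize import least_squares
        def res(v):
            x=v[0]+v[1]*(R[:,1]+120); z=v[2]+v[3]*(R[:,1]+120)
            rad=np.where(R[:,1]>tip-35,10,6); return np.hypot(R[:,0]-x,R[:,2]-z)-rad
        u=least_squares(res,[0,0,55,0],loss='soft_l1',f_scale=1.); print('  cyl x,dx,z,dz at y=-120',u.x.round(3),'cost',round(u.cost/len(R),2))
E
python3 - <<'E'
from q import *
meas()
E
```

```text
10.9833 [ 0.54779353 -0.10318573  0.05610716]
top eye x [-23.5  24.5] y [-84.7 -75.1] z 81.2
  tip y -111.6 ferr n 80 x mid 1.4 mean [   0.9 -128.6   62.3] z95 [62.4 66.6 67.8] shaft n 13 [   1.2 -174.1   58.7] [61.8 62.6]
  cyl x,dx,z,dz at y=-120 [ 1.3780e+00 -3.1000e-02  5.4365e+01 -4.0000e-02] cost 1.0
scene eye x [-27.5  22.9] y [-85.4 -74.1] z 81.1
  tip y -109.8 ferr n 93 x mid 1.8 mean [   3.1 -125.4   60.1] z95 [61.1 64.8 65.5] shaft n 76 [   1.3 -175.    59. ] [61.5 63.3]
  cyl x,dx,z,dz at y=-120 [-4.0500e-01  1.2000e-02  5.3937e+01 -2.1000e-02] cost 0.87
```

```bash
python3 - <<'E'
from q import *
o=ori(PY)
p=press(-.0008,-.262,.0565)
r.move_linear(p,o,feed=.05); r.sleep(.3); meas()
t=press(-.0008,-.215,.0565)
print(r.move_linear(t,o,feed=.05,threshold=5)); r.sleep(.1)
s=r.sense();print(s['clock'],s['tcp_pos'],t,s['contact_force'],s['ft_torque'],s['finger_gap'])
E
```

```text
11.6583 [ 0.54547814 -0.09714577  0.05645956]
top eye x [-23.7  24.7] y [-84.9 -74.9] z 80.8
  tip y -105.5 ferr n 79 x mid -0.1 mean [  -0.4 -122.8   63.2] z95 [64.2 68.9 70.1] shaft n 20 [ 1.000e-01 -1.877e+02  6.020e+01] [62.  62.9]
  cyl x,dx,z,dz at y=-120 [1.5700e-01 1.0000e-02 5.6139e+01 1.0000e-02] cost 1.0
scene eye x [-26.4  23.8] y [-85.1 -74.4] z 81.1
  tip y -103.8 ferr n 92 x mid -0.0 mean [   1.4 -119.4   60.4] z95 [61.8 65.5 66. ] shaft n 89 [-1.000e-01 -1.716e+02  5.900e+01] [61.6 62.3]
  cyl x,dx,z,dz at y=-120 [-1.5100e+00  1.9000e-02  5.4565e+01 -1.2000e-02] cost 0.76
False
12.95 [ 0.53972537 -0.0507607   0.05650582] [ 0.53969115 -0.05046102  0.0565    ] [ 0.002159   -0.26530564 -0.11863297] [-0.10578316  0.02936489  0.01058641] 0.1107848747659598
```

```bash
python3 - <<'E'
from h import *
o=ori(PY)
print(r.move_linear(press(-.0006,-.146,.0555),o,feed=.05,threshold=6))
s=r.sense();print(s['clock'],s['tcp_pos'],s['contact_force'],s['ft_torque'])
print(r.move_linear(press(-.0006,-.128,.0555),o,feed=.02,threshold=5)); 
s=r.sense();print(s['clock'],s['tcp_pos'],press(0,-.1354,.055),s['contact_force'],s['ft_torque'],s['finger_gap'])
cap('scene','i.png');cap('top','it.png')
b=cv2.imread('pics/i.png')[200:330,240:370];a=cv2.imread('pics/it.png')[150:250,140:270]
cv2.imwrite('pics/i2.png',np.hstack([cv2.resize(a,(390,390)),cv2.resize(b,(390,390))]))
E
```

```text
False
14.4833 [0.53143495 0.01776802 0.05550302] [-0.23752539 -0.06033284 -1.34232572] [-0.07324364  0.01915737  0.00106884]
True
15.1083 [0.52954168 0.02972894 0.05505533] [0.53067942 0.02863127 0.055     ] [ 1.85568467 -1.66659049 -1.02355586] [-0.33021259 -0.15415927 -0.14420957] 0.11198124212681931
```

View pics/i2.png

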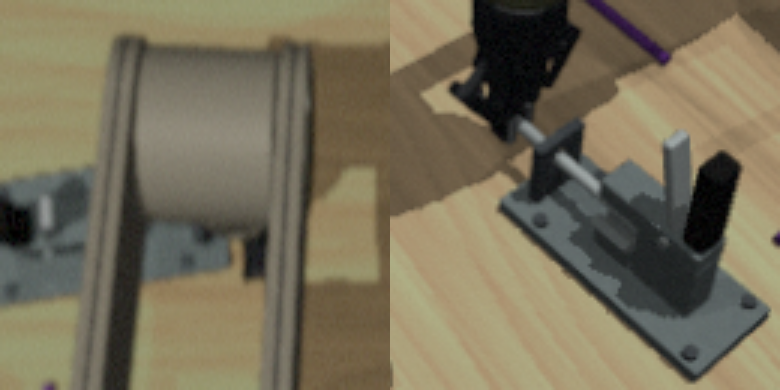

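The rod is through the eye and touched something at the expected stop position: the TCP is at press y -134 mm, against -135 predicted. I'll lower it into the vee, release and check.

```bash
python3 - <<'E'
from h import *
o=ori(PY)
print(r.move_linear(press(0,-.1345,.0490),o,feed=.03,threshold=8)); r.sleep(.1)
s=r.sense();print(s['clock'],s['tcp_pos'],s['contact_force'],s['ft_torque'])
r.gripper_open(); r.sleep(.3)
s=r.sense();print(s['clock'],s['tcp_pos'],s['contact_force'],s['finger_gap'])
p=s['tcp_pos'];r.move_linear(press(0,-.1345,.26),o,feed=.2)
# go over side to the pinch approach
r.reach(press(0,.058,.26),ori(PY-np.pi/2,1))
s=r.sense();print(s['clock'],s['tcp_pos'],s['contact_force'])
cap('scene','j.png');cap('top','jt.png')
b=cv2.imread('pics/j.png')[180:330,220:370];a=cv2.imread('pics/jt.png')[150:250,140:270]
cv2.imwrite('pics/j2.png',np.hstack([cv2.resize(a,(390,390)),cv2.resize(b,(390,390))]))
E
```

```text
False
15.65 [0.53024735 0.02959548 0.04871551] [-0.92838545  0.19916884 -1.02422926] [0.01918571 0.07072249 0.06836871]
16.6667 [0.53054703 0.02953533 0.04898329] [-0.74389596  0.11260201  0.09562422] 0.997482356412692
18.9917 [0.50670222 0.22010833 0.2592858 ] [0.17436338 0.84100441 0.24351177]
```

View pics/j2.png

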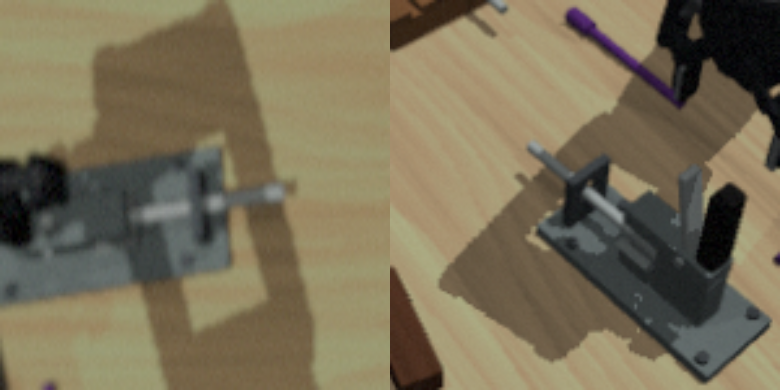

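```bash
cat > rodchk.py <<'E'
from h import *
def rodchk():
    for n in('top','scene'):
        c=cap(n); P=cloud(c).reshape(-1,3); P=P[np.isfinite(P[:,0])]
        L=P-np.array([*PO,0]); cc,ss=np.cos(PY),np.sin(PY)
        L=np.column_stack([cc*L[:,0]+ss*L[:,1],-ss*L[:,0]+cc*L[:,1],L[:,2]])*1000
        R=L[(abs(L[:,0])<15)&(L[:,1]>-190)&(L[:,1]<-22)&((L[:,1]<-92)|(L[:,1]>-68))&(L[:,2]>35)&(L[:,2]<70)]
        k=np.polyfit(R[:,1],R[:,0],1);a=R[R[:,1]<-92];b=R[R[:,1]>-68]
        print(n,len(R),'tail y',np.percentile(R[:,1],[0,1]).round(1),'dx/dy',k.round(3),a.mean(0).round(1),b.mean(0).round(1) if len(b) else '')
        t=L[(abs(L[:,0])<20)&(L[:,1]>10)&(L[:,1]<95)&(L[:,2]>120)&(L[:,2]<190)]
        if len(t): print('  trig/grip', [ (z, len(u:=t[(t[:,2]>z)&(t[:,2]<z+12)]), u[:,1].min().round(1) if len(u) else '', u[:,1].max().round(1) if len(u) else '', u[:,0].mean().round(1) if len(u) else '') for z in(140,155,168,178)])
E
python3 -c "
from rodchk import *
rodchk()
s=r.sense();print(s['clock'])"
```

```text
top 180 tail y [-158.  -157.6] dx/dy [-0.005 -0.04 ] [   0.6 -125.1   52.3] [  0.2 -44.9  52.5]
  trig/grip [(140, 13, np.float64(33.7), np.float64(71.0), np.float64(-7.6)), (155, 8, np.float64(29.5), np.float64(76.2), np.float64(-8.6)), (168, 28, np.float64(25.5), np.float64(70.6), np.float64(-7.4)), (178, 61, np.float64(25.5), np.float64(81.4), np.float64(-6.5))]
scene 171 tail y [-157.9 -156.9] dx/dy [-0.009 -0.157] [   1.1 -129.9   51.3] [  0.2 -46.3  52.1]
  trig/grip [(140, 88, np.float64(32.8), np.float64(84.2), np.float64(4.4)), (155, 91, np.float64(31.4), np.float64(84.6), np.float64(4.2)), (168, 104, np.float64(25.8), np.float64(84.1), np.float64(2.0)), (178, 133, np.float64(28.4), np.float64(83.3), np.float64(0.2))]
19.1917
```

The rod is home: its tail is at press y -158.0 mm (expected -158) and its angle is under 0.01 rad. Next I'll pinch the trigger against the grip.

```bash
python3 - <<'E'
from h import *
o=ori(PY-np.pi/2,1)
r.move_linear(press(0,.058,.26),o,feed=.1)
print(r.move_linear(press(0,.058,.163),o,feed=.1,threshold=10))
r.move_linear(press(0,.0625,.163),o,feed=.05,threshold=10); r.sleep(.2)
s=r.sense();print(s['clock'],s['tcp_pos'],press(0,.0625,.163),s['contact_force'])
r.gripper_close(40); 
s=r.sense();print(s['clock'],s['tcp_pos'],s['contact_force'],s['finger_gap'],s['finger_gap']*85)
r.sleep(.4)
s=r.sense();print(s['clock'],s['tcp_pos'],s['contact_force'],s['finger_gap']*85)
cap('scene','k.png')
b=cv2.imread('pics/k.png')[180:330,220:400]
cv2.imwrite('pics/k2.png',cv2.resize(b,(720,600)))
E
```

```text
False
21.0083 [0.50634742 0.22505187 0.16311662] [0.50630086 0.22502397 0.163     ] [ 0.59320069  0.72058749 -0.72387145]
21.5167 [0.50689726 0.22564446 0.16427766] [-1.23542044  2.36982535  5.98743651] 0.4201443367756292 35.71226862592848
21.9167 [0.50688935 0.22562757 0.16427878] [-1.25997781  2.47220114  6.82479421] 35.75402537289907
```

View pics/k2.png

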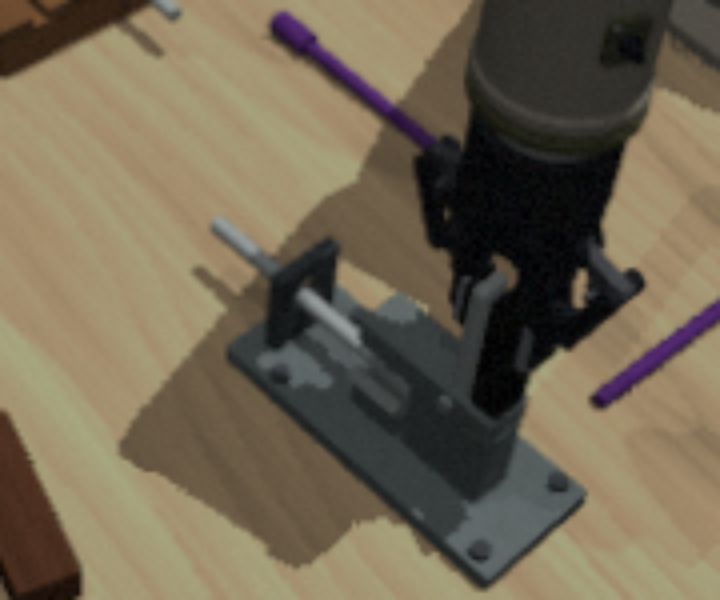

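```bash
python3 - <<'E'
from rodchk import *
r.gripper_close(70); r.sleep(.3)
s=r.sense();print(s['clock'],s['tcp_pos'],s['contact_force'],s['finger_gap']*85)
c=cap('scene'); im=c['pixels']; W=cloud(c); P=W.reshape(-1,3); col=im.reshape(-1,3).astype(float)
L=P-np.array([*PO,0]); cc,ss=np.cos(PY),np.sin(PY)
L=np.column_stack([cc*L[:,0]+ss*L[:,1],-ss*L[:,0]+cc*L[:,1],L[:,2]])*1000
for z in range(100,180,8):
    m=(L[:,2]>z)&(L[:,2]<z+8)&(L[:,0]>7)&(L[:,0]<14)&(L[:,1]>20)&(L[:,1]<62)&(col.mean(1)>60)
    u=L[m]; print(z,m.sum(),u[:,1].min().round(1) if len(u) else '',u[:,1].max().round(1) if len(u) else '')
# overlay for two angles
for a,colr in((0,(0,0,255)),(.22,(0,255,0))):
    t=a-.22
    pts=[press(.011,.050+l*np.sin(t)+d*np.cos(t),.088+l*np.cos(t)-d*np.sin(t)) for l in(20,92) for d in(-5,5)] if 0 else [press(.011,.050+l*np.sin(t)+d*np.cos(t),.088+l*np.cos(t)-d*np.sin(t)) for l in(.015,.092) for d in(-.005,.005)]
    q=proj(c,pts); print(a,q.round(1).tolist())
    im=im.copy()
v=cv2.resize(im[180:300,280:400][:,:,::-1],(600,600),interpolation=2)
for a,colr in((0,(0,0,255)),(.22,(0,255,0))):
    t=a-.22
    q=(proj(c,[press(.011,.050+l*np.sin(t)+d*np.cos(t),.088+l*np.cos(t)-d*np.sin(t)) for l,d in((.015,-.005),(.092,-.005),(.092,.005),(.015,.005))])-[280,180]+.5)*5
    cv2.polylines(v,[q.astype(np.int32)],True,colr,1)
cv2.imwrite('pics/l.png',v)
E
```

```text
22.4833 [0.5068909  0.22578336 0.16441269] [-0.75975498  3.05692301  6.73082979] 35.32159797269173
100 0  
108 0  
116 0  
124 0  
132 1 47.3 47.3
140 0  
148 3 41.5 55.0
156 1 55.0 55.0
164 2 54.0 55.9
172 3 51.1 55.4
0 [[330.0, 273.1], [333.4, 275.2], [328.5, 247.3], [332.0, 249.3]]
0.22 [[331.2, 273.6], [334.5, 276.3], [335.7, 251.8], [339.2, 254.6]]
```

View pics/l.png

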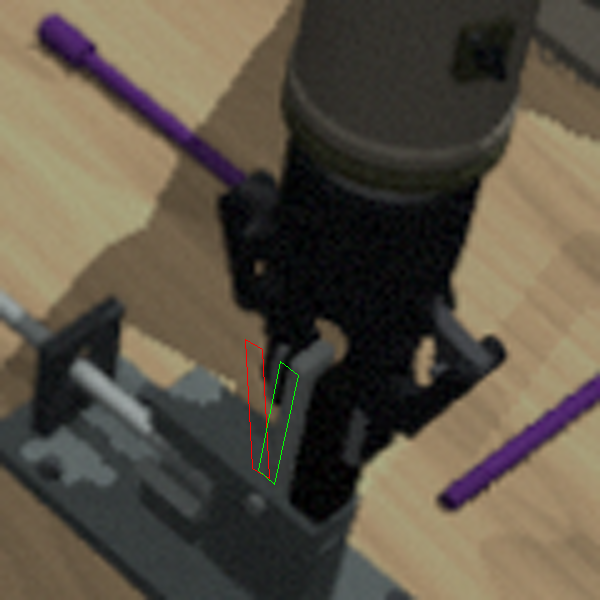

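The blade now leans parallel to the grip, like the green (squeezed) outline and unlike the red one. Raising the grip from 40 to 70 N moved the jaws only 0.4 mm, so the trigger is at its hard stop. Releasing.

```bash
python3 - <<'E'
from rodchk import *
o=ori(PY-np.pi/2,1)
r.gripper_open(); r.sleep(.2)
r.move_linear(press(0,.059,.163),o,feed=.05)
r.move_linear(press(0,.059,.27),o,feed=.12)
p=np.array([.30,.45,.30]); r.reach(p,o); r.sleep(.3)
s=r.sense();print(s['clock'],s['tcp_pos'],s['contact_force'],s['finger_gap'])
rodchk()
cap('scene','z.png');cap('top','zt.png')
b=cv2.imread('pics/z.png')[180:330,220:370];a=cv2.imread('pics/zt.png')[150:250,140:270]
cv2.imwrite('pics/z2.png',np.hstack([cv2.resize(a,(390,390)),cv2.resize(b,(390,390))]))
E
```

```text
26.05 [0.30074149 0.44950614 0.29988868] [ 0.27606007 -0.29305171  0.41320866] 0.9995583674575887
top 179 tail y [-157.8 -157.7] dx/dy [-0.005 -0.061] [   0.6 -125.4   52.1] [  0.2 -44.9  52.4]
  trig/grip [(140, 19, np.float64(35.7), np.float64(75.5), np.float64(-5.0)), (155, 10, np.float64(28.8), np.float64(60.4), np.float64(0.7)), (168, 52, np.float64(25.9), np.float64(77.7), np.float64(-0.8)), (178, 122, np.float64(24.6), np.float64(83.1), np.float64(-0.1))]
scene 171 tail y [-158.1 -156.4] dx/dy [-0.009  0.02 ] [   1.2 -129.8   51.4] [  0.3 -46.8  52.3]
  trig/grip [(140, 87, np.float64(32.9), np.float64(84.1), np.float64(4.2)), (155, 91, np.float64(30.1), np.float64(84.7), np.float64(3.8)), (168, 110, np.float64(25.5), np.float64(84.4), np.float64(2.8)), (178, 141, np.float64(28.7), np.float64(84.4), np.float64(-0.3))]
```

View pics/z2.png

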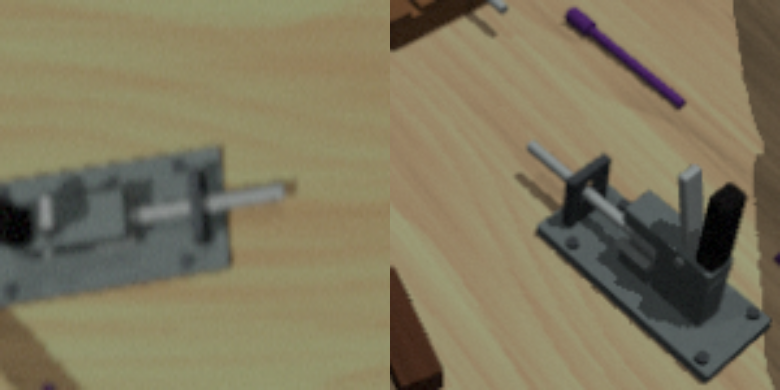

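The trigger leans away from the grip again, at (690,210) in the right-hand crop. The rod lies home through the eye and the robot is clear, so I'll hand in.

```bash
python3 -c "
from h import *
r.job_done()"
```

```text
the job is handed in; nothing more can be done
```

The job is done and handed in; the last clock reading before that was 26 s, against the 56 s limit. I fed the silver ferruled rod through the eye to the stop and let it settle in the vee. I then pinched the trigger fully against the grip for about 1 s and released it.

**Final checks**
- **Rod:** both cameras put the tail at press y ≈ -158 mm, so the tip is within about 1 mm of the stop. The axis is within 0.01 rad of the crimper's, and nothing moved when I squeezed and released.
- **Trigger:** its front face is back where it was before the squeeze, to within camera noise of about 1–2 mm.
- **Robot:** the arm is clear and touching nothing. I felt no contact in the eye, and the contact forces I read stayed below about 8 N.

**Less certain**
- **Full squeeze, not read directly:** I judged it from the jaw gap of about 36 mm (37 expected), from the jaws moving only 0.4 mm when I raised the grip from 40 to 70 N, and from the blade standing parallel to the grip.
- **Outline check:** the squeezed outline I drew over the picture matched the blade's lean but sat 3–4 pixels off in position.
- **Plain rod and bystanders:** I did not measure their positions again at the end; the arm was not seen or felt to touch them.

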